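# Sort two levers by keyway on a keyed shaft gauge

### The arm

A 6-joint arm with a two-finger parallel gripper is mounted at the origin on a cart in front of the work surface, level with it; the furniture and walls round the work are solid. World frame = base frame: x ahead of the robot, y to its left, z up, the work surface at z = 0. Lengths are in mm, angles in rad, forces in N, time in s.
With the tool pointing down it reaches from about 275 to 750 mm from the base axis. Payload 10.2 kg.
Tool frame: the origin (TCP) lies at the very end of the fingers, on their centre line; the grasp point (between the pads) lies 19 mm behind it; z points along the fingers, x is the direction in which the jaws open and shut, and the axes are right-handed (so a half turn about z gives the same grasp; the last joint's range is limited). The gripper opens to 85 mm and grips with 20 to 120 N. Pads are 22 mm wide; open, the fingers measure 114 mm over their backs; the gripper's body (76 mm by 85 mm) begins 54 mm behind the grasp point. The pads swing forward as they close: fully open they stand 13 mm farther back than shut.
Start: joints at [-1.526, 0.313, 1.498, -0, 1.331, -0.223], TCP at [138.907, -506.296, 231.294] pointing down, gripper open.
Joint ranges: [-2.94, 2.94], [-0.97, 2.17], [0.19, 2.56], [-1.23, 4.37], [0.02, 3.11], [-2.88, 2.88]. Speed limits (rad/s): [2.39, 2.39, 3.01, 3.14, 3.14, 3.14].

### API

Orientations are given as a unit quaternion [w, x, y, z].
In Python, from rig import ctrl, cams gives the robot as it stands.
- The arm moves only by the tool play_rows, never from a script. Its argument "steps" is a list of rows, each a list of 2 entries, a list of its own where there are three numbers: the shift along the tool's x, y, z normalised to -1 to 1, where 1 is 0.75 m, then the turn, a rotation vector about the tool's x, y, z normalised to -1 to 1, where 1 is 45 degrees. A call has 1 to 20 rows; each row shifts and turns the commanded pose from where the row before left it, along the tool's axes as they then stand; what a row does not reach is not made up. A row lasts 1/10 s, in which the tool goes at most 50 mm and 8.59 degrees, less where a joint would pass 70% of its speed; a pose out of reach is approached as far as the arm can. A call with a number of a shift or a turn outside -1 to 1 is refused whole. A call with a gripper value outside its range is refused whole. "grip" is the closure, from 0 (fully open) to 1 (shut), set as the call begins (left out, the last holds). The fingers move at their own pace and stop on an object; "squeeze" is the grip in N (left out, the last holds). Time passes only in rows, so rows that do not move let the fingers close. It gives the time, the measured TCP pose, the force and the opening at its end, in the units of the state.
- ctrl.sense(): the state, without advancing time (a new reading comes with each control period).
- cams.capture(name): name is "scene" or "side" or "wrist"; returns the picture (400x640x3 uint8, red, green, blue); there is no depth.
- cams.camera_info(name): a dict with "fx", "fy", "cx", "cy" (pixels), "xyz" and "attitude" of the camera in the world. Camera axes: x right, y up, looking along -z (the intrinsics and any distortion apply to the point x, -y, -z); pixel columns grow to the right and rows downward; lengths in mm; the calibration is good to about 2 mm. A picture is of the moment at which its call begins: read the wrist's pose just before it. camera_info takes no time and is no camera call; for the wrist camera it gives the pose at the moment of the call.
- ctrl.finish_job(): hands the job in, once; it reports no verdict.
Trained networks look in the newest picture that a camera, given by its name, has taken for a name from the list of things; names that differ only in an ending like _2 or _b are one class to them, and where a whole thing is asked for, a point or a joint stands for the part that bears it (a point fixed in the world has none). Each returns a list of dicts, best first, with "p" (0 to 1); they miss things now and then, are a little off and sometimes report something else, mostly with a low value. They report only what shows in the picture. A call takes as long as a camera call.
- cams.search_frame(camera, thing): "rect" ([centre column, centre row, width, height] in pixels, round what is visible of it).
- cams.tip_of(camera, thing): "pixel" ([column, row] in pixels: a listed point, or the origin of a listed thing).
The state is a dict: "time_s": time; "joints": joint angles; "dq": joint speeds; "tau": joint torques, N m; "eef_pos": TCP position; "ee_rot": TCP orientation; "force": force on the tool from outside, world axes, zero at the start; "wrist_torque": the same for the moment, N m; "grip_width": opening from 0.0 (shut) to 1.0 (fully open).
Only numpy, scipy, OpenCV 4.12 (cv2) and the standard library are available. Lean on these libraries where they do the work, as an engineer would, in place of code of your own. Each camera call takes 0.05 s, during which the arm holds its last target.

### The job

Sort the two aluminium levers by where their keyway is cut. Test-seat the lever whose keyway lies on the same side of the bore as its arm on the gauge's keyed shaft: fully down on the base plate, keyway over the key, arm between the two pins. Lay the other lever, whose keyway lies on the side away from its arm, flat in the empty tray, right way up.

Things in the scene. Friction and masses are not known exactly. Their poses are not given: they have to be found in the camera images.
- toward_lever_center (a point): Goes on the gauge: loose aluminium lever, its one keyway on the ARM'S side of the bore (+x). Point on the bore axis, half-way up, 22 mm above its underside; x along the arm, z up. Hub 76 (x) x 54 mm across its flat sides (y, grip here from above) x 44 mm high; bore 34 mm wide, right through; keyway slot 18 mm wide, to 32 mm from the axis. 0.2-0.33 kg.
- away_lever_center (a point): Goes in the tray: loose aluminium lever, the same in every size as the other and with its point and axes likewise, but its keyway lies on the side AWAY from its arm (-x). Either lever stands flat on the table with its arm roughly to the robot's left (up to 30 degrees off); which is nearer the press varies. Keep the arm clear of the tall press on the right (0.45 m ahead and beyond).
- toward_lever_arm_end (a point): Round tip of the arm of the lever for the gauge: 68 mm along its x from the bore axis, 8 mm above its underside. The arm (same on both levers) is 24 mm wide, 16 mm thick, level with the underside, and sticks out 30 mm from one end of the hub.
- gauge_seat (a point): Fixed gauge: point on the shaft's axis, on top of the grey base plate (138 x 90 mm, 12 mm thick). x points along the key and on between the two pins, z up. Steel shaft 24 mm thick, straight to 34 mm above here, then a cone to an 8 mm tip at 55 mm. A seated lever has these same axes, its underside on the plate, with about 5 mm of play each way and 11 degrees of turn.
- gauge_key_top (a point): Outer end of the top of the gauge's key, 30 mm above the plate. The key is a rib 8 mm wide on the shaft's +x side, to 27 mm from the axis, its top 7 mm tapered. Pins 10 mm thick, 30 mm high above the plate: two at x +60, y +32 and -32 mm (arm goes between), one stop pin at x -54, y 0 from the shaft. Key and pins keep the wrong lever up.
- tray_in (a point): Centre of the inner floor (3 mm above the table) of the empty shallow dark steel tray, fixed; outside 140 mm (x) by 150 mm (y), walls 3 mm thick, rim 18 mm above the table; z up. A lever fits in with its bore at the centre and its arm along the tray's y, either way.

How it is judged (in metres and radians):
At the end, for the whole second after the job is handed in: Arm-side-keyway lever on the gauge shaft: within 12 mm of its axis and 5 mm of fully down, upright within 7 degrees, arm on the side of the two pins. Other lever right way up in the tray, within 60 mm of its centre each way, 5 mm of its floor and 7 degrees of flat (horizontal distance between toward_lever_center and gauge_seat below 0.012 m and z of toward_lever_center in the frame of gauge_seat below 0.027 m and angle between each of toward_lever_center, away_lever_center's own z axis and vertical below 0.12 rad and x of toward_lever_arm_end in the frame of gauge_seat above 0.05 m and x of away_lever_center in the frame of tray_in between -0.06 and 0.06 m and y of away_lever_center in the frame of tray_in between -0.06 and 0.06 m and z of away_lever_center in the frame of tray_in below 0.027 m); the robot touches nothing.
It also fails if it takes over 53 s, if anything falls off the work surface, if the arm or the gripper's body presses on something with over 40 N, if the wrist force passes 120 N, or if a joint passes its speed limit or range.

## Working session

There is one attempt and no reset: what is moved stays moved. The work goes in short steps, Python scripts to look and compute and a tool call to move; the robot and the scene stay as the last step left them, time stands still between calls to the robot, and variables do not carry over. Pictures are saved under pics/ and viewed, and the job is handed in when it is done.

Besides the shell and the picture viewer there is one more tool, called after "Call:" as name(argument=value, ...) on one line, values as JSON. play_rows: Moves the arm, as the interface text tells. Its arguments: {"type":"object","properties":{"steps":{"type":"array"},"grip":{"type":"number"},"squeeze":{"type":"number"}},"required":["steps"]}

```bash
ls; mkdir -p pics; python3 - <<'E'
from rig import ctrl,cams
import cv2
print(ctrl.sense())
for n in ["scene","side"]:
    im=cams.capture(n); cv2.imwrite(f"pics/{n}0.png",im[:,:,::-1])
    print(n,cams.camera_info(n))
    for t in ["toward_lever_center","away_lever_center","toward_lever_arm_end","gauge_seat","gauge_key_top","tray_in"]:
        print(t,[(r['p'],r['pixel']) for r in cams.tip_of(n,t)][:4])
print(cams.camera_info("wrist"))
print(ctrl.sense()['time_s'])
E
```

```text
pics
{'time_s': 0.0, 'joints': array([-1.52640240e+00,  3.13481656e-01,  1.49844393e+00, -1.62005348e-06,
        1.33102583e+00, -2.23475042e-01]), 'dq': array([-0.00146536, -0.00093907, -0.00121134, -0.00103039, -0.00030265,
        0.00091353]), 'tau': array([ 1.11301777e-04, -4.12265611e+01, -2.59745336e+01, -1.13478766e-04,
        4.17083240e-03,  5.20902873e-06]), 'eef_pos': array([ 138.89323984, -506.01907482,  230.71631115]), 'ee_rot': array([-5.20924844e-04,  7.95197082e-01, -6.06350674e-01, -4.36118009e-04]), 'force': array([-0.071883  ,  0.10309774, -0.21333438]), 'wrist_torque': array([-0.03207352,  0.04817013,  0.02220626]), 'grip_width': 0.9957555241219457}
scene {'fx': 412.48522692523875, 'fy': 412.48522692523875, 'cx': 324.1751625505723, 'cy': 202.96714578061318, 'xyz': array([-82.12537442, 571.1837754 , 522.182662  ]), 'attitude': array([-0.42309711, -0.2467834 ,  0.42297313,  0.76235197])}
toward_lever_center [(0.75, [329.4, 262.2])]
away_lever_center [(0.67, [393.8, 221.8])]
toward_lever_arm_end [(0.84, [299.7, 283.6])]
gauge_seat [(0.76, [313.0, 201.8])]
gauge_key_top []
tray_in [(0.83, [257.2, 237.2])]
side {'fx': 370.705532516249, 'fy': 370.705532516249, 'cx': 325.9302480411219, 'cy': 196.04354157614026, 'xyz': array([526.64415683, 927.9700139 , 522.91137   ]), 'attitude': array([-0.0093992 ,  0.00428729,  0.48168767,  0.87628207])}
toward_lever_center [(0.67, [370.6, 222.8])]
away_lever_center [(0.83, [347.0, 181.6])]
toward_lever_arm_end [(0.55, [374.0, 250.1])]
gauge_seat [(0.85, [267.6, 205.6])]
gauge_key_top [(0.64, [269.6, 197.2]), (0.42, [372.6, 252.9])]
tray_in [(0.94, [291.2, 255.2])]
{'fx': 277.18293146841154, 'fy': 277.18293146841154, 'cx': 325.2209581833329, 'cy': 198.9606311338966, 'xyz': array([ 216.92952266, -486.03450695,  374.13633705]), 'attitude': array([ 0.78507012, -0.12642922,  0.09657628, -0.59862641])}
0.7
```

View pics/scene0.png

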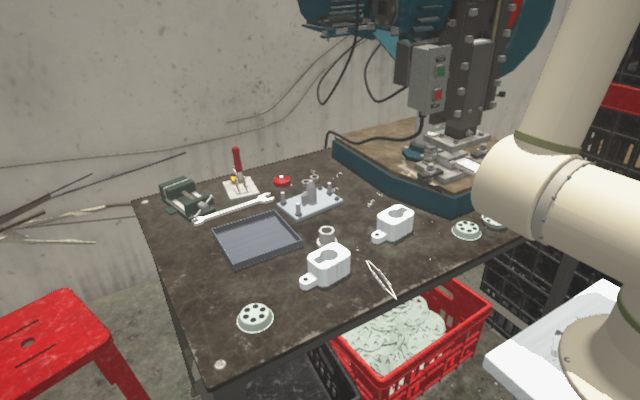

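View pics/side0.png

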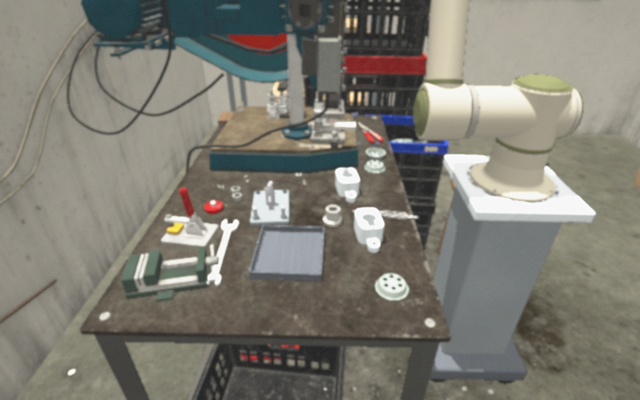

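```bash
cat > h.py <<'E'
import numpy as np, cv2
from scipy.spatial.transform import Rotation as R
from rig import ctrl,cams
def rot(q): return R.from_quat([q[1],q[2],q[3],q[0]])
def ray(ci,px):
    d=np.array([(px[0]-ci['cx'])/ci['fx'],-(px[1]-ci['cy'])/ci['fy'],-1.0])
    return np.array(ci['xyz']),rot(ci['attitude']).apply(d)
def onz(ci,px,z):
    o,d=ray(ci,px); return o+d*(z-o[2])/d[2]
def proj(ci,P):
    p=rot(ci['attitude']).inv().apply(np.atleast_2d(P)-ci['xyz'])
    return np.c_[ci['cx']+ci['fx']*p[:,0]/-p[:,2], ci['cy']-ci['fy']*p[:,1]/-p[:,2]]
def tri(rs):
    A=np.zeros((3,3));b=np.zeros(3)
    for ci,px in rs:
        o,d=ray(ci,px);d/=np.linalg.norm(d);M=np.eye(3)-np.outer(d,d);A+=M;b+=M@o
    return np.linalg.solve(A,b)
E
python3 - <<'E'
from h import *
s=cams.camera_info('scene');d=cams.camera_info('side');print(s.keys())
for n,z,a,b in [("tow",22,(329.4,262.2),(370.6,222.8)),("away",22,(393.8,221.8),(347,181.6)),("arm",8,(299.7,283.6),(374,250.1)),("gauge",12,(313,201.8),(267.6,205.6)),("key",42,None,(269.6,197.2)),("tray",3,(257.2,237.2),(291.2,255.2))]:
    print(n, a and onz(s,a,z).round(1),onz(d,b,z).round(1), a and tri([(s,a),(d,b)]).round(1))
E
```

```text
dict_keys(['fx', 'fy', 'cx', 'cy', 'xyz', 'attitude'])
tow [435.  255.4  22. ] [425.2 248.3  22. ] [426.8 260.2  30.3]
away [475.   66.8  22. ] [472.3  64.2  22. ] [472.5  68.9  24.5]
arm [427.2 324.    8. ] [423.9 326.1   8. ] [424.5 326.    9.4]
gauge [656.8 163.3  12. ] [671.  172.5  12. ] [ 6.747e+02  1.535e+02 -6.000e-01]
key None [663.  180.7  42. ] None
tray [608.4 329.5   3. ] [597.7 342.    3. ] [600.  335.1   3.9]
```

```bash
python3 - <<'E'
import cv2,numpy as np
s=cv2.imread('pics/scene0.png');d=cv2.imread('pics/side0.png')
r=lambda i,x,y,w,h,k:cv2.resize(i[y:y+h,x:x+w],None,fx=k,fy=k,interpolation=cv2.INTER_CUBIC)
cv2.imwrite('pics/z1.png',r(s,270,160,160,140,5)[:600])
cv2.imwrite('pics/z2.png',r(d,240,155,160,110,5))
E
```

```text
(no output)
```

View pics/z1.png

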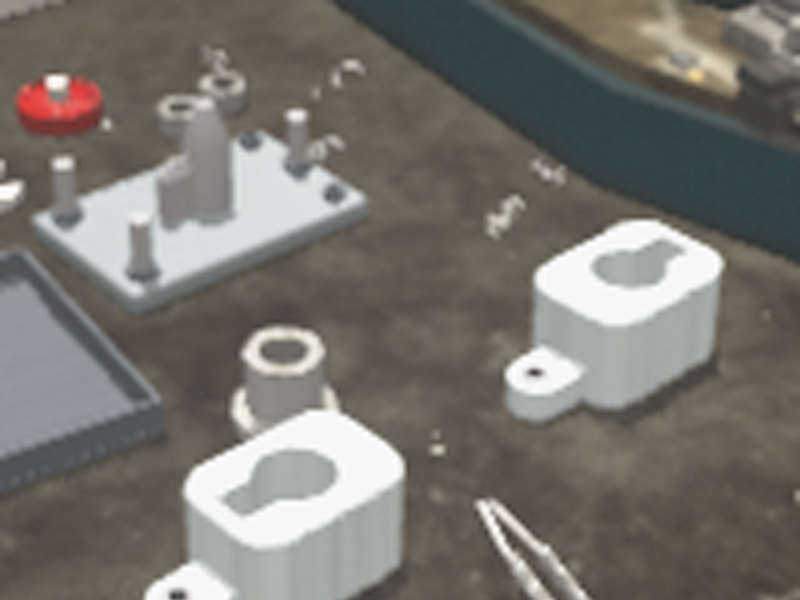

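View pics/z2.png

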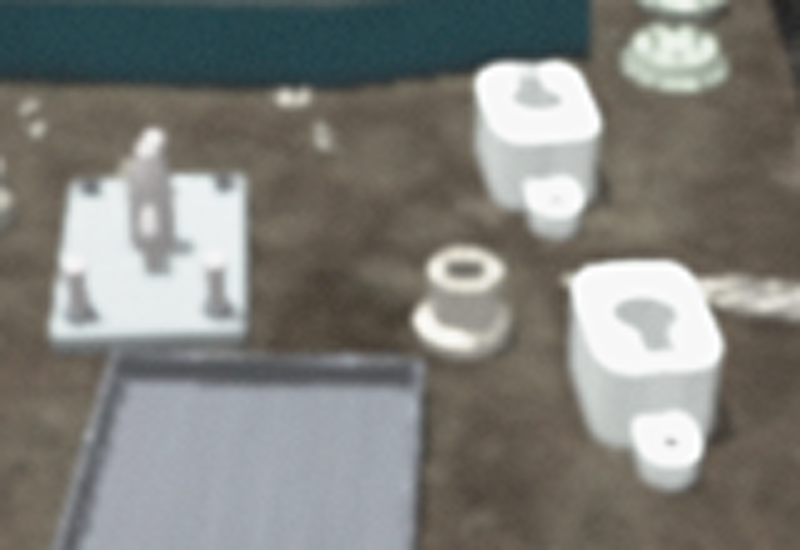

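```bash
cat >> h.py <<'E'
def plan(pos,yaw=None,deg_step=8.0,mm_step=40,p0=None,q0=None):
    """shift first in tool axes as commanded, then turn about tool z"""
    s=ctrl.sense()
    p=s['eef_pos'] if p0 is None else np.array(p0)
    Rt=rot(s['ee_rot'])
    d=Rt.inv().apply(np.array(pos)-p)
    n=int(np.ceil(np.linalg.norm(d)/mm_step))
    x=Rt.as_matrix()[:,0]; cy=np.degrees(np.arctan2(x[1],x[0]))
    print('t',s['time_s'].round(2) if hasattr(s['time_s'],'round') else s['time_s'],'pos',p.round(1),'yaw',round(cy,2),'tilt',Rt.as_matrix()[:,2].round(4),'q',s['joints'].round(2),'w',round(s['grip_width'],3),'F',s['force'].round(1))
    print('shift tool mm',d.round(1),'n',n,'row',(d/750/n).round(5))
    if yaw is not None:
        t=-((yaw-cy+180)%360-180); m=int(np.ceil(abs(t)/deg_step)); print('turn tool z',round(t,2),'rows',m,'each',round(t/45/m,4))
E
python3 - <<'E'
from h import *
plan([430,150,270],0,mm_step=40)
s=ctrl.sense();ci=cams.camera_info('wrist');print(rot(s['ee_rot']).inv().apply(ci['xyz']-s['eef_pos']))
E
```

```text
t 0.7 pos [ 138.9 -506.3  231.3] yaw -74.66 tilt [ 0.  0. -1.] q [-1.53  0.31  1.5   0.    1.33 -0.22] w 0.997 F [-0.7 -0.1  0.5]
shift tool mm [-555.9 -454.4  -38.7] n 18 row [-0.04118 -0.03366 -0.00287]
turn tool z -74.66 rows 10 each -0.1659
[   1.10411393  -80.60737859 -142.84135301]
```

Call:
play_rows(steps=[[[-0.0412,-0.0337,-0.0029],[0,0,0]],[[-0.0412,-0.0337,-0.0029],[0,0,0]],[[-0.0412,-0.0337,-0.0029],[0,0,0]],[[-0.0412,-0.0337,-0.0029],[0,0,0]],[[-0.0412,-0.0337,-0.0029],[0,0,0]],[[-0.0412,-0.0337,-0.0029],[0,0,0]],[[-0.0412,-0.0337,-0.0029],[0,0,0]],[[-0.0412,-0.0337,-0.0029],[0,0,0]],[[-0.0412,-0.0337,-0.0029],[0,0,0]],[[-0.0412,-0.0337,-0.0029],[0,0,0]],[[-0.0412,-0.0337,-0.0029],[0,0,0]],[[-0.0412,-0.0337,-0.0029],[0,0,0]],[[-0.0412,-0.0337,-0.0029],[0,0,0]],[[-0.0412,-0.0337,-0.0029],[0,0,0]],[[-0.0412,-0.0337,-0.0029],[0,0,0]],[[-0.0412,-0.0337,-0.0029],[0,0,0]],[[-0.0412,-0.0337,-0.0029],[0,0,0]],[[-0.0412,-0.0337,-0.0029],[0,0,0]]])

```text
time_s: 2.5
eef_pos: [430.8, 152.3, 270.6]
ee_rot: [-0.0, 0.795, -0.606, 0.0]
force: [0.2, -1.0, 1.1]
grip_width: 1.0
```

Call:
play_rows(steps=[[[0,0,0],[0,0,-0.166]],[[0,0,0],[0,0,-0.166]],[[0,0,0],[0,0,-0.166]],[[0,0,0],[0,0,-0.166]],[[0,0,0],[0,0,-0.166]],[[0,0,0],[0,0,-0.166]],[[0,0,0],[0,0,-0.166]],[[0,0,0],[0,0,-0.166]],[[0,0,0],[0,0,-0.166]],[[0,0,0],[0,0,-0.166]],[[0,0,0],[0,0,0]]])

```text
time_s: 3.6
eef_pos: [430.5, 150.5, 270.5]
ee_rot: [-0.0, 1.0, 0.001, 0.0]
force: [-0.0, 0.2, -0.0]
grip_width: 0.998
```

```bash
python3 - <<'E'
from h import *
plan([430,150,270],0)
ci=cams.camera_info('wrist');im=cams.capture('wrist');cv2.imwrite('pics/w1.png',im[:,:,::-1]);print(ci)
for t,z in [("toward_lever_center",22),("away_lever_center",22),("toward_lever_arm_end",8),("gauge_seat",12),("gauge_key_top",42),("tray_in",3)]:
    print(t,[(r['p'],r['pixel'],onz(ci,r['pixel'],z).round(1)) for r in cams.tip_of("wrist",t)][:4])
E
```

```text
t 3.6 pos [430.5 150.5 270.5] yaw 0.11 tilt [ 1.e-04  0.e+00 -1.e+00] q [0.08 0.13 1.62 0.   1.39 0.08] w 0.998 F [-0.   0.2 -0. ]
shift tool mm [-0.5  0.5  0.5] n 1 row [-0.00061  0.0006   0.00068]
turn tool z 0.11 rows 1 each 0.0024
{'fx': 277.18293146841154, 'fy': 277.18293146841154, 'cx': 325.2209581833329, 'cy': 198.9606311338966, 'xyz': array([430.53028017, 230.0320032 , 413.33199647]), 'attitude': array([ 9.87294671e-01, -1.58897177e-01, -7.96452519e-05,  9.55649075e-04])}
toward_lever_center [(0.61, [327.9, 85.7], array([433.9, 257. ,  22. ]))]
away_lever_center [(0.83, [350.5, 218.9], array([469.3,  68.8,  22. ]))]
toward_lever_arm_end [(0.82, [315.9, 28.1], array([418.4, 326.3,   8. ]))]
gauge_seat [(0.61, [483.7, 156.9], array([660.7, 162.2,  12. ]))]
gauge_key_top [(0.86, [500.4, 146.7], array([663.2, 180.9,  42. ]))]
tray_in [(0.65, [456.5, 23.2], array([599.5, 333.4,   3. ]))]
```

View pics/w1.png

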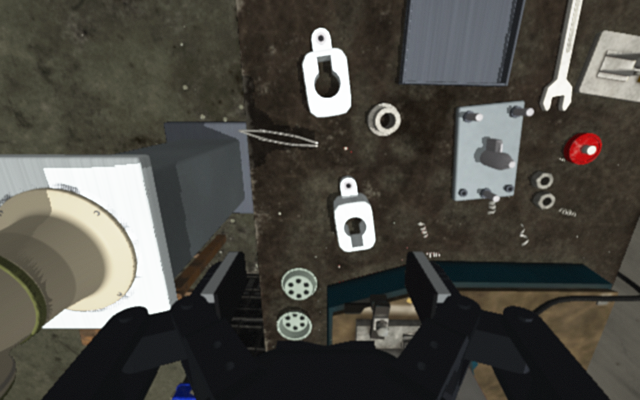

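```bash
cat > fit.py <<'E'
from h import *
from scipy.optimize import minimize
def rrect(hx,hy,r):
    P=[]
    for cx,cy,a in [(hx-r,hy-r,0),(-hx+r,hy-r,90),(-hx+r,-hy+r,180),(hx-r,-hy+r,270)]:
        for t in np.radians(np.arange(a,a+91,15)): P.append((cx+r*np.cos(t),cy+r*np.sin(t)))
    return np.array(P)
HUB=rrect(38,27,12)
t=np.radians(np.arange(-90,91,15));ARM=np.r_[[(30,12)],[(30,-12)],np.c_[56+12*np.cos(t),12*np.sin(t)]]
def w(P,z,x,y,a,z0):
    c,s=np.cos(a),np.sin(a); return np.c_[x+c*P[:,0]-s*P[:,1],y+s*P[:,0]+c*P[:,1],np.full(len(P),z+z0)]
def lever_mask(ci,p,shape,k=4,z0=0):
    m=np.zeros((shape[0]*k,shape[1]*k),np.uint8)
    for P,h in((HUB,44),(ARM,16)):
        q=np.r_[proj(ci,w(P,0,*p,z0)),proj(ci,w(P,h,*p,z0))]
        q=(q+0.5)*k-0.5
        cv2.fillConvexPoly(m,cv2.convexHull(q.astype(np.float32)).round().astype(np.int32),255)
    return cv2.resize(m,(shape[1],shape[0]),interpolation=cv2.INTER_AREA)/255.
def fit(items,p0,z0=0):
    def c(v):
        p=(v[0],v[1],v[2]/50)
        return sum(np.abs(lever_mask(ci,p,m.shape,z0=z0)-m).sum()/max(m.sum(),1) for ci,m in items)
    r=minimize(c,[p0[0],p0[1],p0[2]*50],method='Nelder-Mead',options=dict(initial_simplex=np.array([p0[0],p0[1],p0[2]*50])+np.array([[0,0,0],[8,0,0],[0,8,0],[0,0,8]]),xatol=.05))
    return np.array([r.x[0],r.x[1],np.degrees(r.x[2]/50)]).round(2),r.fun
def white(im,rect,thr=150):
    hsv=cv2.cvtColor(im,cv2.COLOR_BGR2HSV);m=((hsv[:,:,2]>thr)&(hsv[:,:,1]<60)).astype(np.uint8)
    x0,y0,x1,y1=rect;mm=np.zeros_like(m);mm[y0:y1,x0:x1]=m[y0:y1,x0:x1]
    n,l,st,_=cv2.connectedComponentsWithStats(mm);i=1+np.argmax(st[1:,4]);mm=(l==i).astype(np.uint8)
    cs,_=cv2.findContours(mm,cv2.RETR_EXTERNAL,cv2.CHAIN_APPROX_NONE);cv2.drawContours(mm,cs,-1,1,-1)
    return mm.astype(float)
E
python3 - <<'E'
from fit import *
ci=dict(fx=277.18293146841154,fy=277.18293146841154,cx=325.2209581833329,cy=198.9606311338966,xyz=np.array([430.53028017,230.0320032,413.33199647]),attitude=[9.87294671e-01,-1.58897177e-01,-7.96452519e-05,9.55649075e-04])
s=cams.camera_info('scene');w1=cv2.imread('pics/w1.png');s0=cv2.imread('pics/scene0.png')
for n,rw,rs,p0 in [('tow',(295,15,360,130),(290,235,355,295),(431,257,1.7)),('away',(325,170,385,260),(365,200,420,250),(471,68,1.7))]:
    mw=white(w1,rw);ms=white(s0,rs,130)
    print(n,fit([(ci,mw)],p0),fit([(s,ms)],p0))
    p=fit([(ci,mw)],p0)[0];q=(p[0],p[1],np.radians(p[2]))
    for c,m,im,l in((ci,mw,w1,'w'),(s,ms,s0,'s')):
        e=(lever_mask(c,q,m.shape)>.5).astype(np.uint8);v=im.copy()
        cs,_=cv2.findContours(e,0,1);cv2.drawContours(v,cs,-1,(0,0,255),1);cs,_=cv2.findContours(m.astype(np.uint8),0,1);cv2.drawContours(v,cs,-1,(0,255,0),1)
        x0,y0,x1,y1=rw if l=='w' else rs
        v=cv2.resize(v[y0:y1,x0:x1],(390,290));cv2.imwrite(f'pics/t_{n}{l}.png',v)
r=[cv2.imread(f'pics/t_{n}.png') for n in('toww','tows','awayw','aways')]
cv2.imwrite('pics/fit1.png',np.vstack([np.hstack(r[:2]),np.hstack(r[2:])]))
g=cv2.resize(w1[85:215,440:570],None,fx=4.5,fy=4.5,interpolation=cv2.INTER_CUBIC);cv2.imwrite('pics/g1.png',g)
E
```

```text
tow (array([432.45, 257.99,  98.24]), np.float64(0.029504202555202537)) (array([434.43, 257.94,  99.27]), np.float64(0.1108493955202899))
away (array([474.36,  61.33,  98.94]), np.float64(0.34397727398825967)) (array([474.97,  64.58,  99.05]), np.float64(0.03979900771949847))
```

View pics/fit1.png

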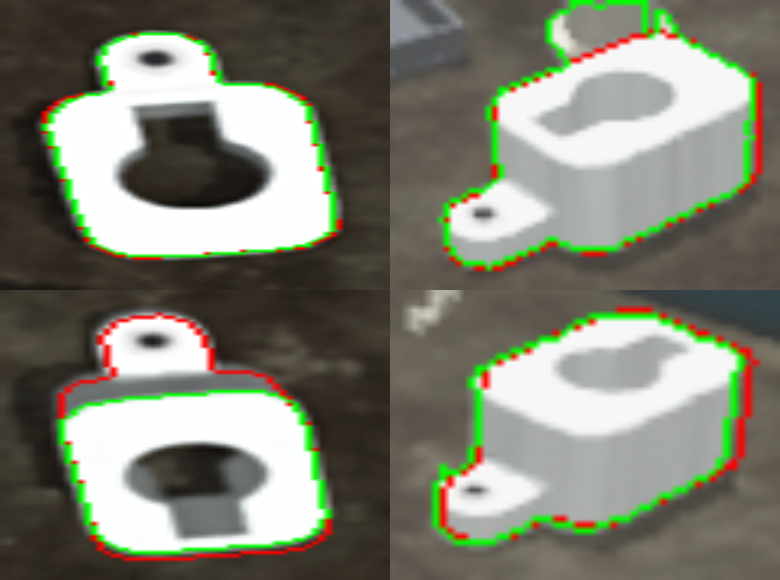

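View pics/g1.png

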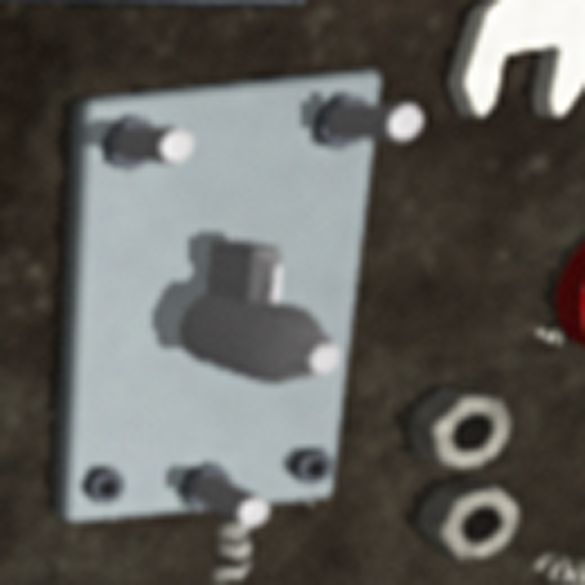

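```bash
python3 - <<'E'
from h import *
ci=dict(fx=277.18293146841154,fy=277.18293146841154,cx=325.2209581833329,cy=198.9606311338966,xyz=np.array([430.53028017,230.0320032,413.33199647]),attitude=[9.87294671e-01,-1.58897177e-01,-7.96452519e-05,9.55649075e-04])
f=lambda u,v,z:onz(ci,(440+(u+.5)/4.5-.5,85+(v+.5)/4.5-.5),z)[:2]
c=np.array([f(83,102,12),f(380,71,12),f(333,497,12),f(66,521,12)]);print(c.round(1),[np.linalg.norm(c[i]-c[i-1]).round(1) for i in range(4)])
p=np.array([f(177,146,42),f(406,122,42),f(254,511,42)]);t=f(324,357,67)
print(p.round(1),t.round(1));ex=(p[0]+p[1])/2-p[2];print('dist',np.linalg.norm(ex),np.linalg.norm(p[0]-p[1]),'yaw',np.degrees(np.arctan2(ex[1],ex[0])))
e=ex/np.linalg.norm(ex);ey=np.array([-e[1],e[0]])
print('axis est',p[2]+54*e,(p[0]+p[1])/2-60*e)
yv=p[0]-p[1];print(np.degrees(np.arctan2(*(-yv)[::-1])))
k=f(0,0,0)
# scene & side tray
s=cv2.imread('pics/scene0.png');d=cv2.imread('pics/side0.png')
cv2.imwrite('pics/z3.png',np.vstack([cv2.resize(s[190:280,195:325],(780,540),interpolation=2)]))
cv2.imwrite('pics/z4.png',cv2.resize(d[210:290,235:340],(787,600),interpolation=2))
cv2.imwrite('pics/z5.png',cv2.resize(s[165:230,265:355],(780,563),interpolation=2))
E
```

```text
[[613.1 230.5]
 [701.7 239.6]
 [716.6 104.2]
 [627.8  95.5]] [np.float64(135.8), np.float64(89.2), np.float64(136.2), np.float64(89.2)]
[[628.1 218.6]
 [692.  225.2]
 [671.5 109. ]] [666.  162.6]
dist 113.51988568447229 64.22012596336597 yaw 95.800847698701
axis est [666.03149595 162.7021692 ] [666.08002159 162.22451345]
5.954115805719944
```

View pics/z3.png

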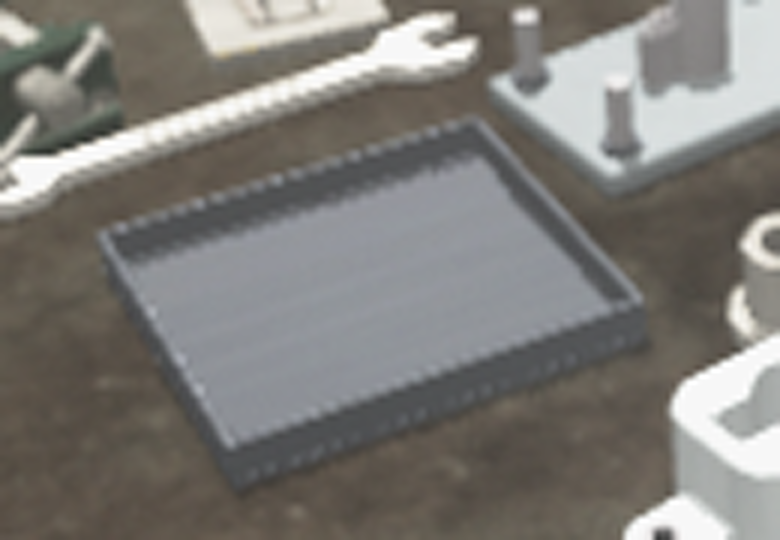

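View pics/z5.png

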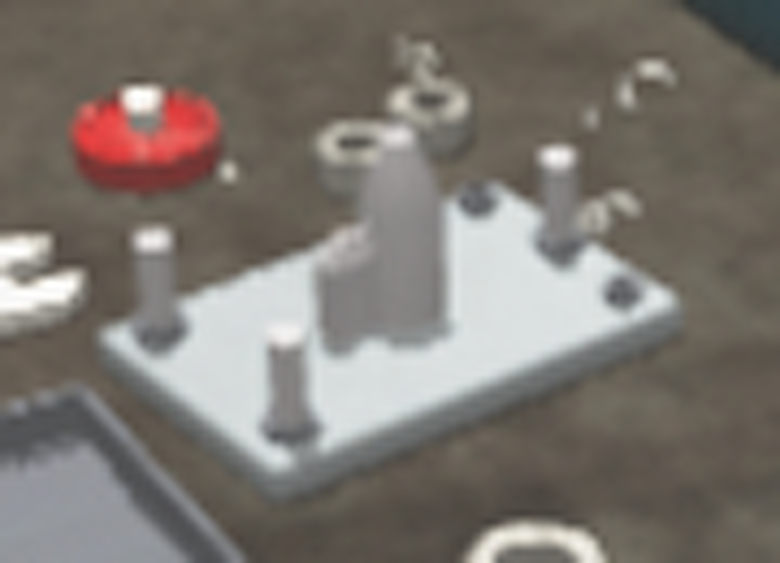

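```bash
python3 - <<'E'
from h import *
ci=dict(fx=277.18293146841154,fy=277.18293146841154,cx=325.2209581833329,cy=198.9606311338966,xyz=np.array([430.53028017,230.0320032,413.33199647]),attitude=[9.87294671e-01,-1.58897177e-01,-7.96452519e-05,9.55649075e-04])
s=cams.camera_info('scene')
c=np.array([onz(s,(195+u/6-.4,190+v/6-.4),18)[:2] for u,v in[(100,235),(480,118),(645,300),(232,447)]])
print(c.round(1),c.mean(0),[np.linalg.norm(c[i]-c[i-1]).round(1) for i in range(4)],[np.degrees(np.arctan2(*(c[i]-c[i-1])[::-1])).round(1) for i in range(4)])
# tray lower corners in wrist
for px,z in [((403,83),18),((507,87),18),((521,0),18)]: print(onz(ci,px,z).round(1))
# bushing
for px,z in[((368,121),0),((384,101),0),((384,119),25),((401,120),25)]: print('b',onz(ci,px,z).round(1))
plan([433,258,90],8.5)
E
```

```text
[[670.7 407.6]
 [667.7 258.8]
 [530.5 261.9]
 [532.9 409.8]] [600.46143089 334.51238826] [np.float64(137.9), np.float64(148.8), np.float64(137.2), np.float64(147.9)] [np.float64(-0.9), np.float64(-91.2), np.float64(178.7), np.float64(89.1)]
[533.1 260.8  18. ]
[671.3 256.1  18. ]
[667.9 354.2  18. ]
b [492.  211.5   0. ]
b [513.1 238.7   0. ]
b [509.7 215.3  25. ]
b [532.7 214.1  25. ]
t 3.95 pos [430.5 150.5 270.5] yaw -0.02 tilt [ 0.  0. -1.] q [0.08 0.13 1.62 0.   1.39 0.08] w 0.997 F [ 0.9 -0.2  0.3]
shift tool mm [   2.5 -107.5  180.5] n 6 row [ 0.00055 -0.02389  0.0401 ]
turn tool z -8.52 rows 2 each -0.0947
```

Call:
play_rows(steps=[[[0.0006,-0.0239,0.0401],[0,0,0]],[[0.0006,-0.0239,0.0401],[0,0,0]],[[0.0006,-0.0239,0.0401],[0,0,0]],[[0.0006,-0.0239,0.0401],[0,0,0]],[[0.0006,-0.0239,0.0401],[0,0,0]],[[0.0006,-0.0239,0.0401],[0,0,0]],[[0,0,0],[0,0,-0.095]],[[0,0,0],[0,0,-0.095]],[[0,0,0.04],[0,0,0]],[[0,0,0.04],[0,0,0]],[[0,0,0.023],[0,0,0]],[[0,0,0],[0,0,0]]])

```text
time_s: 5.15
eef_pos: [431.9, 257.6, 10.8]
ee_rot: [0.0, 0.997, 0.075, -0.002]
force: [0.5, -0.3, 1.4]
grip_width: 0.997
```

```bash
python3 - <<'E'
from h import *
plan([433,258,12],8.5)
for n in ['wrist','side']:
    im=cams.capture(n);cv2.imwrite(f'pics/{n}2.png',im[:,:,::-1])
d=cv2.imread('pics/side2.png');cv2.imwrite('pics/sd2.png',cv2.resize(d[155:275,300:440],(700,600),interpolation=2))
E
```

```text
t 5.15 pos [431.9 257.6  10.8] yaw 8.55 tilt [-0.0041 -0.0013 -1.    ] q [0.3  0.56 1.78 0.   0.8  0.16] w 0.997 F [ 0.5 -0.3  1.4]
shift tool mm [ 1.2 -0.3 -1.2] n 1 row [ 0.00157 -0.00033 -0.00156]
turn tool z 0.05 rows 1 each 0.0011
```

View pics/wrist2.png

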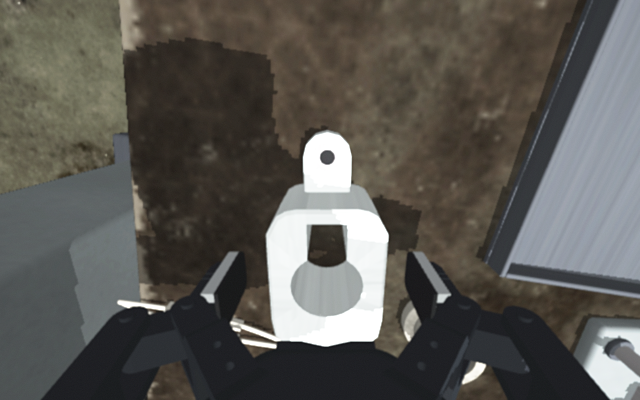

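View pics/sd2.png

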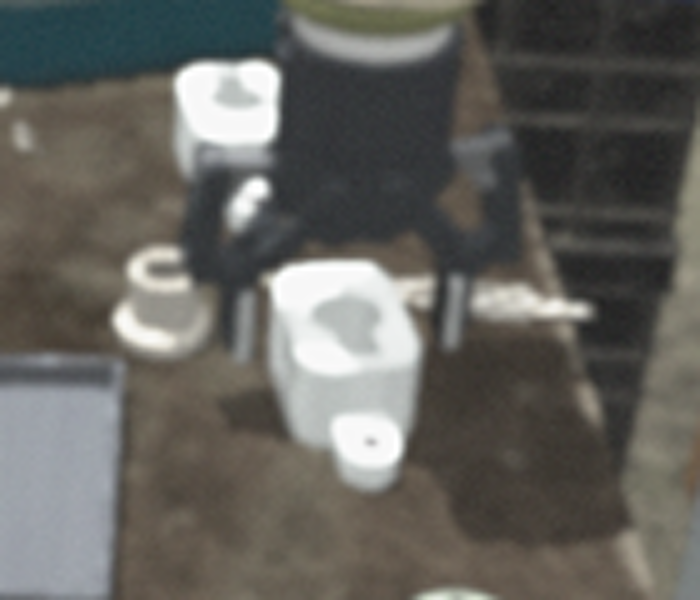

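Call:
play_rows(steps=[[[0,0,0],[0,0,0]],[[0,0,0],[0,0,0]],[[0,0,0],[0,0,0]],[[0,0,0],[0,0,0]],[[0,0,0],[0,0,0]],[[0,0,0],[0,0,0]],[[0,0,0],[0,0,0]]], grip=1, squeeze=60)

```text
time_s: 5.95
eef_pos: [433.6, 258.2, 13.9]
ee_rot: [-0.0, 0.997, 0.075, 0.001]
force: [-1.6, -0.6, 6.1]
grip_width: 0.624
```

Call:
play_rows(steps=[[[0,0,-0.03],[0,0,0]],[[0,0,-0.05],[0,0,0]],[[0,0,-0.05],[0,0,0]],[[0,0,0],[0,0,0]]])

```text
time_s: 6.35
eef_pos: [435.3, 258.8, 115.0]
ee_rot: [-0.001, 0.997, 0.075, 0.004]
force: [-0.2, 0.5, -2.1]
grip_width: 0.624
```

```bash
python3 - <<'E'
from h import *
plan([666,162.5,108],5.8)
for n in ['wrist','side']:
    im=cams.capture(n);cv2.imwrite(f'pics/{n}3.png',im[:,:,::-1])
E
```

```text
t 6.35 pos [435.3 258.8 115. ] yaw 8.6 tilt [ 0.0087  0.0027 -1.    ] q [0.3  0.39 1.71 0.   1.03 0.15] w 0.624 F [-0.2  0.5 -2.1]
shift tool mm [213.7 129.8   8.7] n 7 row [0.0407  0.02472 0.00166]
turn tool z 2.8 rows 1 each 0.0623
```

View pics/wrist3.png

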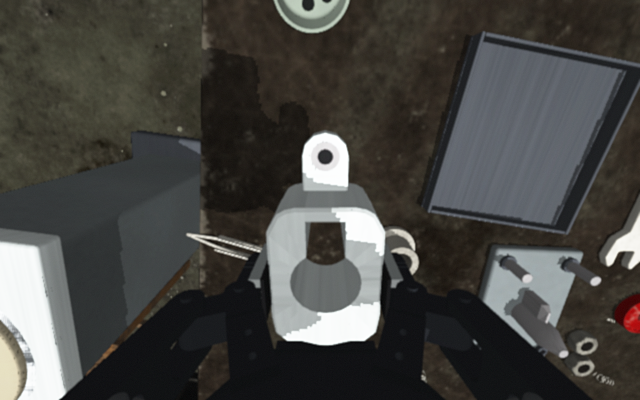

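View pics/side3.png

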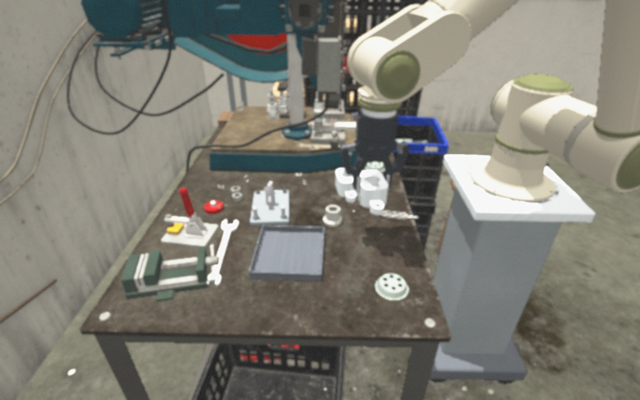

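```bash
python3 - <<'E'
from fit import *
plan([666,162.5,108],5.8)
ci=cams.camera_info('wrist');im=cv2.imread('pics/wrist3.png')
p=ctrl.sense()['eef_pos']; print(p)
vs=[]
for dy in(-6,0,6):
    v=im.copy(); a=np.radians(98.6); q=(p[0]+dy*np.cos(a),p[1]+dy*np.sin(a),a)
    bore=np.c_[17*np.cos(np.linspace(0,6.28,40)),17*np.sin(np.linspace(0,6.28,40))]
    for P,h,c in((HUB,44,(0,0,255)),(ARM,16,(255,0,0)),(bore,44,(0,255,0))):
        cv2.polylines(v,[proj(ci,w(P,h,*q,p[2]-12)).round().astype(np.int32)],True,c,1)
    vs.append(cv2.resize(v[115:355,250:400],(266,426),interpolation=2))
cv2.imwrite('pics/ov3.png',np.hstack(vs))
E
```

```text
t 6.45 pos [433.  258.  110.5] yaw 8.59 tilt [ 1.e-03  3.e-04 -1.e+00] q [0.3  0.4  1.72 0.   1.02 0.15] w 0.616 F [ 0.1 -0.5 -2.9]
shift tool mm [216.1 129.3   2.7] n 7 row [0.04116 0.02462 0.00052]
turn tool z 2.79 rows 1 each 0.0621
[433.02923322 258.01406334 110.54525213]
```

View pics/ov3.png

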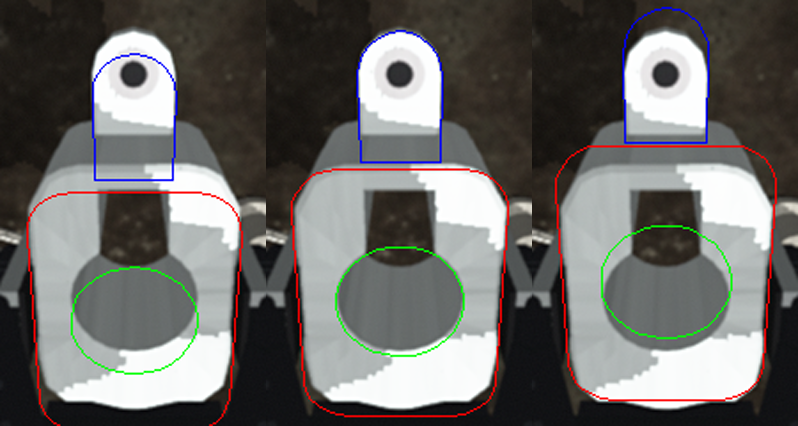

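Call:
play_rows(steps=[[[0.0412,0.0246,0],[0,0,0]],[[0.0412,0.0246,0],[0,0,0]],[[0.0412,0.0246,0],[0,0,0]],[[0.0412,0.0246,0],[0,0,0]],[[0.0412,0.0246,0],[0,0,0]],[[0.0412,0.0246,0],[0,0,0]],[[0.0412,0.0246,0],[0,0,0]],[[0,0,0],[0,0,0.062]],[[0,0,0],[0,0,0]],[[0,0,0],[0,0,0]]])

```text
time_s: 7.45
eef_pos: [665.3, 162.9, 108.7]
ee_rot: [-0.0, 0.999, 0.051, -0.001]
force: [-0.7, 0.4, -2.6]
grip_width: 0.621
```

```bash
python3 - <<'E'
from h import *
plan([666,162.5,108],5.8)
for n in ['wrist','side','scene']:
    im=cams.capture(n);cv2.imwrite(f'pics/{n}4.png',im[:,:,::-1])
plan([666,162.5,108],5.8)
a=cv2.imread('pics/scene4.png')[130:230,260:380];b=cv2.imread('pics/side4.png')[140:240,210:330]
cv2.imwrite('pics/c4.png',np.hstack([cv2.resize(x,(400,333),interpolation=2) for x in(a,b)]))
E
```

```text
t 7.45 pos [665.3 162.9 108.7] yaw 5.88 tilt [-2.7e-03 -1.0e-04 -1.0e+00] q [ 0.07  0.77  1.09  0.    1.28 -0.03] w 0.621 F [-0.7  0.4 -2.6]
shift tool mm [0.6 0.4 0.7] n 1 row [0.00081 0.00059 0.00097]
turn tool z 0.08 rows 1 each 0.0019
t 7.6 pos [665.7 163.1 110.1] yaw 5.88 tilt [-6.e-04 -0.e+00 -1.e+00] q [ 0.07  0.77  1.09  0.    1.28 -0.03] w 0.622 F [-0.6 -0.5 -2. ]
shift tool mm [0.2 0.6 2.1] n 1 row [0.0003  0.00078 0.00276]
turn tool z 0.08 rows 1 each 0.0017
```

View pics/wrist4.png

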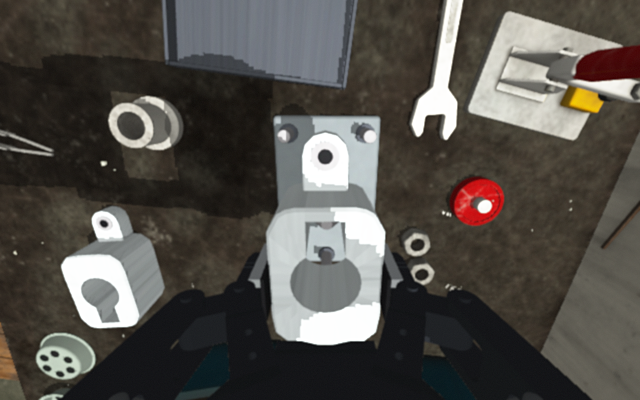

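View pics/c4.png

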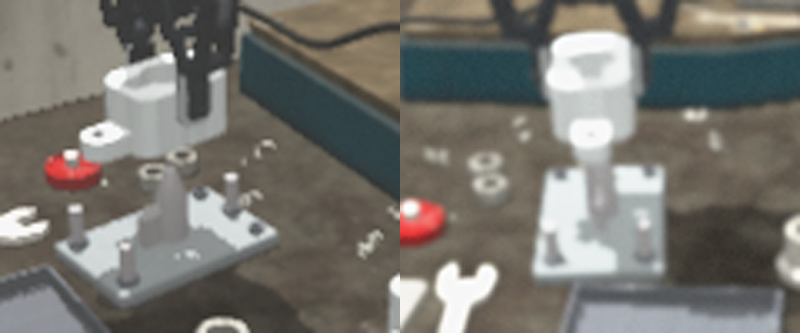

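```bash
python3 - <<'E'
from h import *
ci=cams.camera_info('wrist')
for px,z in [((290,134),42),((371,133),42),((325.5,254),67)]: print(onz(ci,px,z).round(1))
print(proj(ci,[[666,162.5,67]]))
w=cv2.imread('pics/wrist4.png');cv2.imwrite('pics/w4z.png',cv2.resize(w[100:350,250:400],(480,600)*1 if 0 else (360,600),interpolation=2))
E
```

```text
[633.5 220.8  42. ]
[693.3 227.7  42. ]
[668.6 137.6  67. ]
[[325.45190063 223.41813203]]
```

View pics/w4z.png

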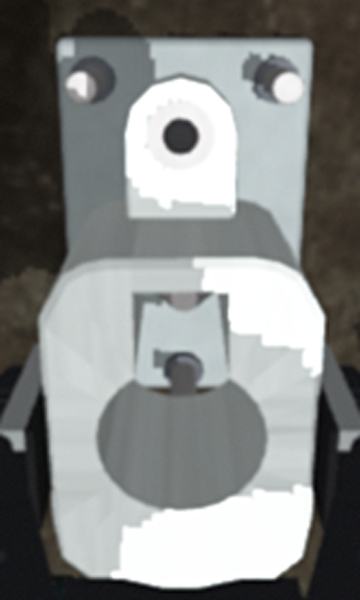

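Call:
play_rows(steps=[[[0,0,0.03],[0,0,0]],[[0,0,0.02],[0,0,0]],[[0,0,0.015],[0,0,0]],[[0,0,0.01],[0,0,0]],[[0,0,0],[0,0,0]]])

```text
time_s: 8.1
eef_pos: [665.8, 162.6, 52.9]
ee_rot: [0.0, 0.999, 0.051, -0.001]
force: [-0.3, -0.0, -1.5]
grip_width: 0.621
```

Call:
play_rows(steps=[[[0,0,0.01],[0,0,0]],[[0,0,0.01],[0,0,0]],[[0,0,0],[0,0,0]]])

```text
time_s: 8.4
eef_pos: [665.7, 162.6, 37.8]
ee_rot: [0.0, 0.999, 0.051, -0.001]
force: [-0.4, -0.1, -2.9]
grip_width: 0.62
```

Call:
play_rows(steps=[[[0,0,0.008],[0,0,0]],[[0,0,0.006],[0,0,0]],[[0,0,0],[0,0,0]]])

```text
time_s: 8.7
eef_pos: [665.9, 162.6, 27.7]
ee_rot: [0.0, 0.999, 0.051, -0.001]
force: [0.6, -0.1, -1.6]
grip_width: 0.623
```

Call:
play_rows(steps=[[[0,0,0.003],[0,0,0]],[[0,0,0],[0,0,0]]])

```text
time_s: 8.9
eef_pos: [666.3, 162.6, 26.2]
ee_rot: [-0.0, 0.999, 0.051, 0.0]
force: [0.1, 0.5, -2.0]
grip_width: 0.624
```

Call:
play_rows(steps=[[[0,0,0.003],[0,0,0]],[[0,0,0],[0,0,0]]])

```text
time_s: 9.1
eef_pos: [666.4, 162.7, 26.0]
ee_rot: [0.0, 0.999, 0.051, 0.0]
force: [-6.4, -1.5, 9.5]
grip_width: 0.621
```

Call:
play_rows(steps=[[[0,0,0],[0,0,0]],[[0,0,0],[0,0,0]],[[0,0,0],[0,0,0]],[[0,0,0],[0,0,0]],[[0,0,-0.02],[0,0,0]],[[0,0,-0.05],[0,0,0]],[[0,0,-0.06],[0,0,0]],[[0,0,-0.02],[0,0,0]]], grip=0)

```text
time_s: 9.9
eef_pos: [668.0, 162.9, 143.1]
ee_rot: [-0.0, 0.999, 0.051, 0.004]
force: [1.0, -0.5, -0.1]
grip_width: 1.005
```

```bash
python3 - <<'E'
from h import *
plan([474.5,63.5,100],9.0)
for n in ['wrist','side','scene']:
    im=cams.capture(n);cv2.imwrite(f'pics/{n}5.png',im[:,:,::-1])
plan([474.5,63.5,100],9.0)
a=cv2.imread('pics/scene5.png')[130:230,260:380];b=cv2.imread('pics/side5.png')[140:240,210:330]
cv2.imwrite('pics/c5.png',np.hstack([cv2.resize(x,(400,333),interpolation=2) for x in(a,b)]))
E
```

```text
t 9.9 pos [668.  162.9 143.1] yaw 5.81 tilt [ 8.8e-03  6.0e-04 -1.0e+00] q [ 0.07  0.74  1.05  0.    1.34 -0.03] w 1.005 F [ 1.  -0.5 -0.1]
shift tool mm [-203.    79.2   41.3] n 6 row [-0.0451   0.01761  0.00919]
turn tool z -3.19 rows 1 each -0.0709
t 10.05 pos [666.5 162.7 137.5] yaw 5.81 tilt [ 1.8e-03  1.0e-04 -1.0e+00] q [ 0.07  0.75  1.06  0.    1.33 -0.03] w 1.0 F [-0.5  0.4 -0.9]
shift tool mm [-201.1   79.2   37.2] n 6 row [-0.04469  0.01761  0.00826]
turn tool z -3.19 rows 1 each -0.071
```

View pics/wrist5.png

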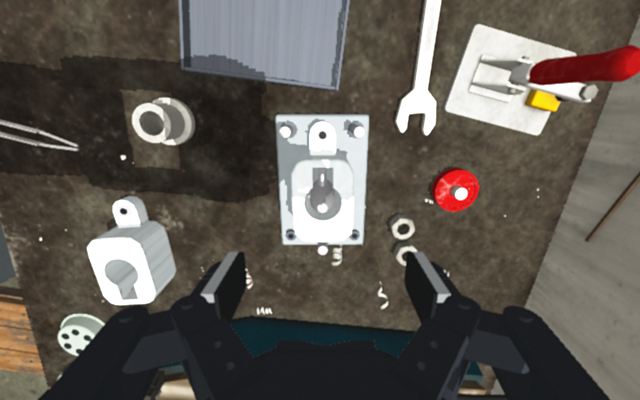

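View pics/c5.png

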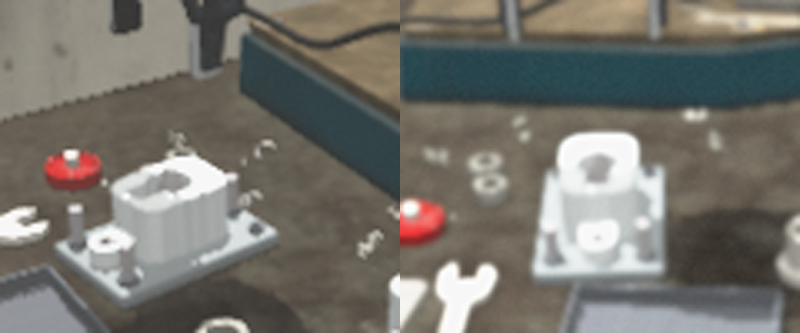

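```bash
python3 - <<'E'
from fit import *
ci=dict(fx=277.18293146841154,fy=277.18293146841154,cx=325.2209581833329,cy=198.9606311338966,xyz=np.array([430.53028017,230.0320032,413.33199647]),attitude=[9.87294671e-01,-1.58897177e-01,-7.96452519e-05,9.55649075e-04])
w1=cv2.imread('pics/w1.png')
for t in(80,100,120):print(fit([(ci,white(w1,(325,170,385,260),t))],(473,64,1.72)))
c2=cams.camera_info('wrist');w5=cv2.imread('pics/wrist5.png')
for t in(90,110):print(fit([(c2,white(w5,(80,190,185,312),t))],(473,64,1.72)))
print(fit([(c2,white(w5,(285,115,360,240),225))],(666,162,1.67),z0=12))
E
```

```text
(array([474.01,  64.05,  99.35]), np.float64(0.04232309962860248))
(array([473.89,  63.86,  99.01]), np.float64(0.044452241910824836))
(array([474.54,  60.19,  99.27]), np.float64(0.3224586134840463))
(array([474.13,  67.79, 100.36]), np.float64(0.19986904466427918))
(array([473.94,  67.23, 100.15]), np.float64(0.05794051189588714))
(array([666.48, 168.01,  92.41]), np.float64(0.26188121469836567))
```

Call:
play_rows(steps=[[[-0.0447,0.0175,0.0083],[0,0,0]],[[-0.0447,0.0175,0.0083],[0,0,0]],[[-0.0447,0.0175,0.0083],[0,0,0]],[[-0.0447,0.0175,0.0083],[0,0,0]],[[-0.0447,0.0175,0.0083],[0,0,0]],[[-0.0447,0.0175,0.0083],[0,0,0]],[[0,0,0],[0,0,-0.076]],[[0,0,0],[0,0,0]]])

```text
time_s: 10.85
eef_pos: [472.9, 63.7, 98.1]
ee_rot: [-0.0, 0.997, 0.08, -0.001]
force: [0.1, 1.8, 0.8]
grip_width: 1.0
```

```bash
python3 - <<'E'
from fit import *
im=cams.capture('wrist');cv2.imwrite('pics/wrist6.png',im[:,:,::-1])
plan([474.2,64.,12],9.2)
E
```

```text
t 10.9 pos [473.7  63.9  98.4] yaw 9.14 tilt [-1.5e-03  2.0e-04 -1.0e+00] q [-0.11  0.37  1.8   0.    0.97 -0.27] w 1.005 F [ 0.9  0.1 -0. ]
shift tool mm [ 0.6  0.1 86.4] n 3 row [2.700e-04 2.000e-05 3.839e-02]
turn tool z -0.06 rows 1 each -0.0013
```

View pics/wrist6.png

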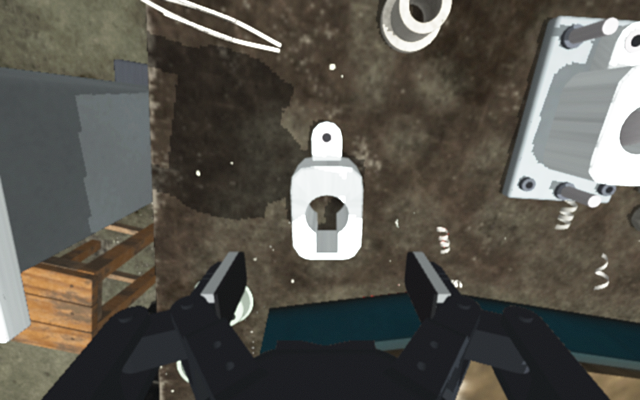

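Call:
play_rows(steps=[[[0.0005,0,0.045],[0,0,0]],[[0,0,0.045],[0,0,0]],[[0,0,0.024],[0,0,0]],[[0,0,0],[0,0,0]]])

```text
time_s: 11.3
eef_pos: [473.2, 64.4, 11.2]
ee_rot: [-0.001, 0.997, 0.08, -0.003]
force: [-0.7, -0.5, -0.4]
grip_width: 0.999
```

Call:
play_rows(steps=[[[0,0,0],[0,0,0]],[[0,0,0],[0,0,0]],[[0,0,0],[0,0,0]],[[0,0,0],[0,0,0]],[[0,0,0],[0,0,0]],[[0,0,0],[0,0,0]],[[0,0,0],[0,0,0]]], grip=1, squeeze=60)

```text
time_s: 12.0
eef_pos: [475.3, 64.0, 14.9]
ee_rot: [0.0, 0.997, 0.08, 0.001]
force: [-0.2, -0.2, 6.8]
grip_width: 0.617
```

Call:
play_rows(steps=[[[0,0,-0.03],[0,0,0]],[[0,0,-0.05],[0,0,0]],[[0,0,-0.05],[0,0,0]],[[0,0,0],[0,0,0]],[[0,0,0],[0,0,0]]])

```text
time_s: 12.5
eef_pos: [474.5, 64.0, 111.6]
ee_rot: [0.0, 0.997, 0.08, 0.001]
force: [-0.3, -1.1, -3.4]
grip_width: 0.622
```

```bash
python3 - <<'E'
from h import *
plan([600.5,322,110],0)
im=cams.capture('wrist');cv2.imwrite('pics/wrist7.png',im[:,:,::-1])
plan([600.5,322,110],0)
E
```

```text
t 12.5 pos [474.5  64.  111.6] yaw 9.22 tilt [ 1.4e-03 -1.0e-04 -1.0e+00] q [-0.11  0.35  1.79  0.    1.   -0.27] w 0.622 F [-0.3 -1.1 -3.4]
shift tool mm [ 165.7 -234.5    1.7] n 8 row [ 0.02761 -0.03908  0.00028]
turn tool z 9.22 rows 2 each 0.1024
t 12.55 pos [473.9  64.1 110.6] yaw 9.22 tilt [-1.e-03  1.e-04 -1.e+00] q [-0.11  0.35  1.79 -0.    1.   -0.27] w 0.62 F [-0.4  0.  -3.6]
shift tool mm [ 166.3 -234.3    0.5] n 8 row [ 2.771e-02 -3.905e-02  8.000e-05]
turn tool z 9.22 rows 2 each 0.1024
```

View pics/wrist7.png

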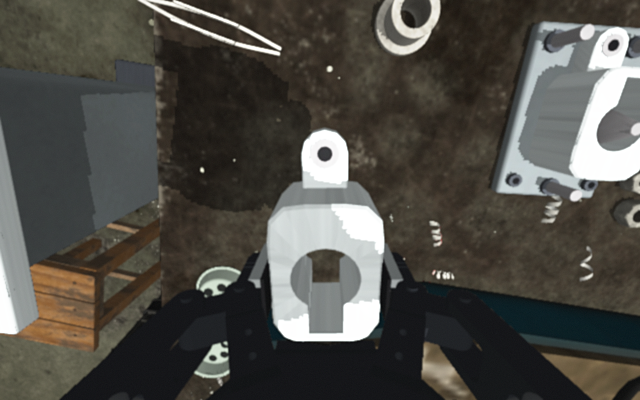

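Call:
play_rows(steps=[[[0.0277,-0.0388,0],[0,0,0]],[[0.0277,-0.0388,0],[0,0,0]],[[0.0277,-0.0388,0],[0,0,0]],[[0.0277,-0.0388,0],[0,0,0]],[[0.0277,-0.0388,0],[0,0,0]],[[0.0277,-0.0388,0],[0,0,0]],[[0.0277,-0.0388,0],[0,0,0]],[[0.0277,-0.0388,0],[0,0,0]],[[0,0,0],[0,0,0.1025]],[[0,0,0],[0,0,0.1025]],[[0,0,0],[0,0,0]],[[0,0,0],[0,0,0]]])

```text
time_s: 13.75
eef_pos: [600.7, 320.1, 109.7]
ee_rot: [0.0, 1.0, 0.001, -0.001]
force: [0.8, -0.6, -2.5]
grip_width: 0.623
```

```bash
python3 - <<'E'
from h import *
im=cams.capture('wrist');cv2.imwrite('pics/wrist8.png',im[:,:,::-1])
plan([600.5,320,17],0)
E
```

```text
t 13.8 pos [600.9 320.1 110.2] yaw 0.09 tilt [-1.5e-03 -5.0e-04 -1.0e+00] q [0.32 0.76 1.11 0.   1.28 0.32] w 0.621 F [ 0.6  0.3 -3. ]
shift tool mm [-0.3  0.1 93.2] n 3 row [-1.200e-04  4.000e-05  4.141e-02]
turn tool z 0.09 rows 1 each 0.002
```

View pics/wrist8.png

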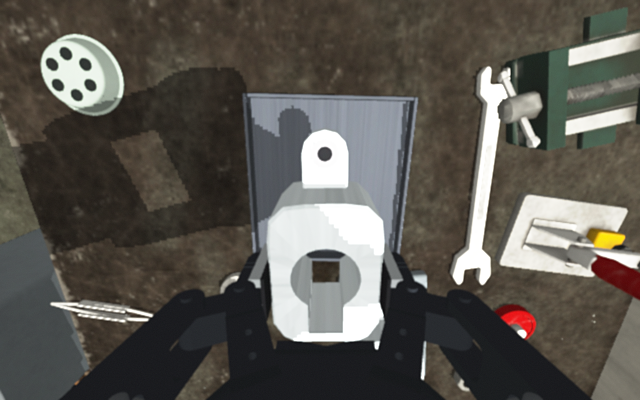

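Call:
play_rows(steps=[[[0,0,0.04],[0,0,0]],[[0,0,0.04],[0,0,0]],[[0,0,0.02],[0,0,0]],[[0,0,0.01],[0,0,0]],[[0,0,0],[0,0,0]]])

```text
time_s: 14.3
eef_pos: [601.2, 320.4, 28.4]
ee_rot: [0.0, 1.0, 0.0, -0.0]
force: [1.0, 0.1, -2.0]
grip_width: 0.621
```

Call:
play_rows(steps=[[[0,0,0.006],[0,0,0]],[[0,0,0.003],[0,0,0]],[[0,0,0],[0,0,0]]])

```text
time_s: 14.6
eef_pos: [601.3, 320.5, 22.2]
ee_rot: [-0.0, 1.0, 0.0, 0.0]
force: [-1.0, -0.5, -3.2]
grip_width: 0.615
```

Call:
play_rows(steps=[[[0,0,0.003],[0,0,0]],[[0,0,0.003],[0,0,0]],[[0,0,0],[0,0,0]]])

```text
time_s: 14.9
eef_pos: [601.5, 320.5, 18.0]
ee_rot: [-0.0, 1.0, 0.0, 0.0]
force: [-1.4, 0.7, 0.1]
grip_width: 0.619
```

Call:
play_rows(steps=[[[0,0,0.0015],[0,0,0]],[[0,0,0],[0,0,0]]])

```text
time_s: 15.1
eef_pos: [601.5, 320.6, 18.0]
ee_rot: [-0.0, 1.0, 0.0, 0.0]
force: [-5.9, -2.4, 9.4]
grip_width: 0.621
```

Contact at 18 mm, as expected for the tray floor. Releasing and lifting.

Call:
play_rows(steps=[[[0,0,0],[0,0,0]],[[0,0,0],[0,0,0]],[[0,0,0],[0,0,0]],[[0,0,0],[0,0,0]],[[0,0,-0.02],[0,0,0]],[[0,0,-0.05],[0,0,0]],[[0,0,-0.06],[0,0,0]],[[0,0,-0.06],[0,0,0]],[[0,0,0],[0,0,0]],[[0,0,0],[0,0,0]]], grip=0.1)

```text
time_s: 16.1
eef_pos: [601.5, 320.6, 160.6]
ee_rot: [-0.0, 1.0, 0.0, 0.001]
force: [-0.4, -0.3, -1.1]
grip_width: 0.902
```

```bash
python3 - <<'E'
from fit import *
plan([600,320,150])
C={}
for n in ['wrist','side','scene']:
    C[n]=cams.camera_info(n);im=cams.capture(n);cv2.imwrite(f'pics/{n}9.png',im[:,:,::-1])
V={n:cv2.imread(f'pics/{n}9.png') for n in C}
for p,z0,col in(((666.3,162.6,np.radians(95.8)),12,(0,0,255)),((601,320.5,np.radians(90)),3,(255,0,0))):
    for n in C:
        for P,h in((HUB,44),(ARM,16)): cv2.polylines(V[n],[proj(C[n],w(P,h,*p,z0)).round().astype(np.int32)],True,col,1)
a=cv2.resize(V['scene'][150:270,190:390],(400,240),interpolation=2);b=cv2.resize(V['side'][160:290,220:400],(400,289),interpolation=2)
cv2.imwrite('pics/c9.png',np.hstack([cv2.resize(a,(400,289)),b]));cv2.imwrite('pics/w9.png',V['wrist'])
E
```

```text
t 16.1 pos [601.5 320.6 160.6] yaw 0.0 tilt [ 2.6e-03  9.0e-04 -1.0e+00] q [0.32 0.72 1.05 0.   1.37 0.32] w 0.902 F [-0.4 -0.3 -1.1]
shift tool mm [-1.5  0.6 10.6] n 1 row [-0.00205  0.00075  0.01413]
```

View pics/c9.png

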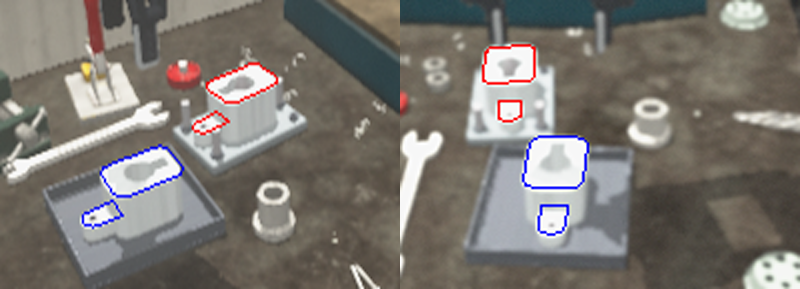

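View pics/w9.png

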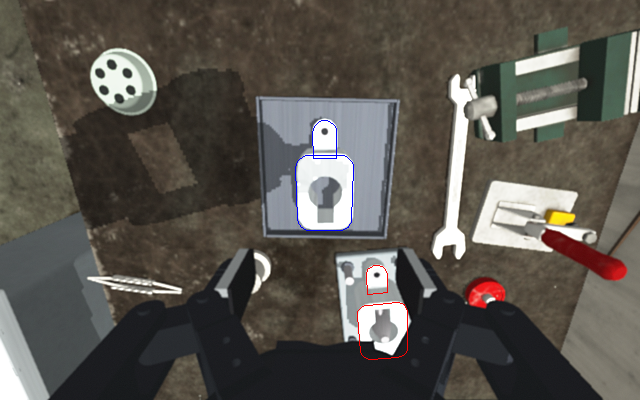

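```bash
python3 -c "
from rig import ctrl
print(ctrl.sense()['time_s'],ctrl.finish_job())"
```

```text
the job is handed in; nothing more can be done
16.25 None
```

I put the lever with its keyway on the arm's side onto the gauge shaft and laid the other lever in the tray, then handed the job in at 16.25 s. The hand-in gave no verdict.

- **Gauge lever:** it went down without resistance until contact, with the tool 12 mm higher than when I gripped it on the table. That matches the plate's 12 mm thickness. The bore is about 1 mm from my measured shaft axis, and the arm is between the two pins.
- **Tray lever:** it touched down at the height expected for the tray floor. It lies flat and right way up, with its bore about 14 mm from the tray centre along y.
- **Last checks:** I drew both levers' outlines at their seated positions over the final scene, side and wrist pictures, and they matched. The gripper was open and about 140 mm above the tray at hand-in, touching nothing.
- **Checks that disagreed:** one automatic fit of the gauge lever from a wrist picture came out about 5 mm off, but it was a poor fit because of shadow and glare, so I did not use it. The first network estimates of the gauge position were also up to about 10 mm apart. I used a fit to the plate, pins and shaft tip instead, in which three separate estimates agreed to within 0.5 mm.
- **Forces:** the highest wrist-force reading I saw was about 11 N, at touchdown.

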